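# Set the step attenuator to its third click and store it

### The arm

A 6-joint arm with a two-finger parallel gripper is mounted at the origin on a cart in front of the work surface, level with it; the furniture and walls round the work are solid. World frame = base frame: x ahead of the robot, y to its left, z up, the work surface at z = 0. Lengths are in mm, angles in degrees, forces in N, time in s.
With the tool pointing down it reaches from about 300 to 850 mm from the base axis. Payload 4.2 kg.
Tool frame: the origin (TCP) lies midway between the tips of the shut fingers; the grasp point (between the pads) lies env.hold_point_z behind it (env.hold_point_z is the distance from the TCP to the grasp point, in mm); z points along the fingers, y is the line along which they close (so a half turn about z gives the same grasp; the last joint's range is limited). The gripper opens to 91 mm and grips with 3 to 60 N. Pads are 32 mm wide; open, the fingers measure 118 mm over their backs; the gripper's body (76 mm by 178 mm) begins 60 mm behind the grasp point.
Start: joints at [70.015, 18.312, 89.639, -0, 72.044, -1.146], TCP at [185.675, 544.213, 213.976] pointing down, gripper open.
Joint ranges: [-177.97, 177.97], [-48.28, 115.42], [12.27, 149.76], [-77.06, 257.06], [2.81, 150.46], [-146.56, 146.56]. Speed limits (degrees/s): [147.25, 147.25, 180, 180, 180, 180].

### API

Orientations are given as [roll, pitch, yaw] about the fixed x, y, z axes, in that order (R = Rz(yaw) Ry(pitch) Rx(roll)).
In Python, from workcell import env, viewer, spotter gives the robot as it stands.
- The arm moves only by the tool apply_moves, never from a script. Its arguments are lists of equal length, an entry for each row: "delta_pos": the shift along the world's x, y, z normalised to -1 to 1, where 1 is 120 mm, a list of three; "rot": the turn, a rotation vector about the world's x, y, z normalised to -1 to 1, where 1 is 1.5 rad, a list of three; "hand": the opening, from 0 (shut) to 1 (fully open). A call has 1 to 10 rows; each row is the pose to reach, as a shift and turn from the pose commanded when the call began; what a row does not reach only later rows make up. A row lasts 1/12 s, in which the tool goes at most 41.7 mm and 7.16 degrees, less where a joint would pass 70% of its speed; a pose out of reach is approached as far as the arm can. A call with a number of a shift or a turn outside -1 to 1 is refused whole. A call with a gripper value outside its range is refused whole. The fingers move at their own pace and stop on an object; "newtons" is the grip in N (left out, the last holds). Time passes only in rows, so rows that repeat a pose let the fingers close. It gives the time, the measured TCP pose, the force, the opening and the grip force at its end, in the units of the state.
- env.state(): the state, without advancing time (a new reading comes with each control period).
- viewer.grab_frame(name): name is "scene" or "top" or "wrist"; returns a dict with "pixels" (384x512x3 uint8, red, green, blue), "camera_matrix" (3x3 intrinsics, pixels), "R" (3x3) and "t" (3): a world point X has camera coordinates R X + t; the wrist camera has in their place "mount" (4x4, takes a point from camera to tool coordinates, whose origin is the TCP and whose axes are the flange's). Camera axes: x right, y down, z forward; pixel columns grow to the right and rows downward; lengths in mm; the calibration is good to about 2 mm. The wrist camera is an equidistant fisheye: a pixel r from the principal point sees the ray r / f radians off the axis. A picture is of the moment at which its call begins: read the wrist's pose just before it. There is no depth.
- env.job_done(): hands the job in; it is judged then, once.
Trained networks look in a picture, given as the dict that the camera call returned (one of the last four; its "shot" number tells which), for a name from the list of things; names that differ only in an ending like _2 or _b are one class to them, and where a whole thing is asked for, a point or a joint stands for the part that bears it (a point fixed in the world has none). Each returns a list of dicts, best first, with "score" (0 to 1); they miss things now and then, are a little off and sometimes report something else, mostly with a low value. They report only what shows in the picture. A call takes as long as a camera call.
- spotter.trace(picture, query): "mask" (384x512 bool, what is visible of it) and "box" ([centre column, centre row, width, height] in pixels, round what is visible of it).
- spotter.landmark_of(picture, query): "position" ([column, row] in pixels: a listed point, or the origin of a listed thing).
The state is a dict: "time_s": time; "qpos": joint angles; "qvel": joint speeds; "effort": joint torques, N m; "ee_pos": TCP position; "ee_rot": TCP orientation; "force": force on the tool from outside, world axes, zero at the start; "torque": the same for the moment, N m; "gripper_width": finger opening in mm; "gripper_force": force on a finger pad.
Only numpy, scipy, OpenCV 4.12 (cv2) and the standard library are available. Lean on these libraries where they do the work, as an engineer would, in place of code of your own. Each camera call takes 0.05 s, during which the arm holds its last target. There are 200 camera calls.

### The job

Push the lever of the grey step attenuator box along its slot, away from its home end, feeling it click from notch to notch; stop in the third notch and never let it go on into the fourth. Then press the round button at the far end of the slot fully in and let it come back; do not press it while the lever is anywhere else. Only push gently with the closed fingers: do not pinch the lever, and leave the bottle, the screwdriver and the plug behind the box where they are.

Things in the scene. Friction and masses are not known exactly. Their poses are not given: they have to be found in the camera images.
- attenuator: Grey instrument box with aluminium top plate, fixed to the bench: 90 mm (own x) by 200 mm (own y), top plate 50 mm above the bench. Origin: centre of its underside. Own +y runs along the slot from the lever's home end to the button; own +x points to its rear. The slot lies at own x = -12 mm, y = -64 to +64 mm; the plate is otherwise clear but for the detent strip and button.
- gain_lever (a joint): Lever travel along the slot, m: 0 at the home stop, growing along the box's +y, end stop 0.105. Starts loose near home (0 to 0.005), in no notch. Friction 0.4 N; each bump takes a push of 5 to 6 N that falls away as the lever tops the bump and snaps forward about 5 mm, off the finger, to the middle of the next notch, where it stays.
- lever_top (a point): Centre of the top of the lever's black upright grip, 46 mm above the top plate. Grip: 26 mm wide across the slot, 12 mm thick along it, from 4 to 46 mm above the plate; push its flat face on the home side. Its foot (under 5 mm high) reaches 3 mm further. A side arm (18 to 24 mm above the plate, 8 mm thick) reaches 39 mm to the rear with a sprung roller that rides on the strip.
- notch3 (a point): Where the centre of the lever's top (lever_top) stands when the lever rests in the third notch, the dip between the third and fourth bump. Own axes parallel to the box's, y along the slot.
- detent_strip: Steel strip along the slot's rear side, 104 x 20 mm, with six round bumps 7 mm above the plate, 16 mm apart; the five dips between them are notches 1 to 5, counted from the lever's home end. Origin: centre of its underside, at notch 3; y along the slot. Fixed, but elsewhere along the slot each time: the first bump's top comes at lever travel 14 to 30 mm, notch 3 at 54 to 70 mm.
- set_button_top (a point): Centre of the top face of the round grey push button, 20 mm in diameter, in a black housing on the top plate on the line of the slot, 80 mm from the box's centre towards its own +y. It is pressed straight down.
- set_button (a joint): How far the button is pressed, m: 0 is out, 0.006 fully in. It springs back; fully in takes 4 N.
- oil_bottle: Small loose dark bottle with a red cap, 32 mm in diameter, 75 mm high, standing behind the box. Origin: centre of its underside. Leave it alone.
- blue_driver: Small loose blue screwdriver, 146 mm long, 12 mm thick, lying behind the box. Origin: centre of its underside. Leave it alone.
- green_plug: Loose green connector plug, 36 x 16 x 11 mm, lying behind the box. Origin: centre of its underside. Leave it alone.

How it is judged (in metres and radians):
On the way, in this order (a step that is already met when the one before it is completed fails the run):
1. the lever rests in the third notch (y of lever_top in the frame of notch3 between -0.004 and 0.004 m), for 0.2 s.
2. the button is pressed fully in (value of joint set_button above 0.0045 m), for 0.05 s.
At the end, for the whole second after the job is handed in: The lever rests within 4 mm of the middle of the third notch, the button has been pressed in (past 4.5 of its 6 mm) and is out again, and the bottle, screwdriver and plug are within 15 mm of where they stood (all of step 1 and value of joint set_button below 0.0015 m and distance of each of oil_bottle, blue_driver, green_plug from where it was at the start of the episode below 0.015 m); the robot touches nothing.
It fails at once if the lever goes past the fourth bump (more than 10 mm past the third notch) (y of lever_top in the frame of notch3 above 0.01 m).
It fails at once if the button is pressed (past 2.5 mm) while the lever is not in the third notch (value of joint set_button above 0.0025 m and (y of lever_top in the frame of notch3 below -0.005 m or y of lever_top in the frame of notch3 above 0.005 m)).
It fails at once if the lever is pinched or rammed (more than 30 N between fingers and lever) (contact force between the fingers and gain_lever above 30 N).
It fails at once if a bystander is lifted, tipped or shoved by more than 15 mm (distance of any of oil_bottle, blue_driver, green_plug from where it was at the start of the episode above 0.015 m or angle between oil_bottle's own z axis and vertical above 0.5 rad).
It also fails if it takes over 61 s, if anything falls off the work surface, if the arm or the gripper's body presses on something with over 40 N, if the wrist force passes 120 N, or if a joint passes its speed limit or range.

## Working session

There is one attempt and no reset: what is moved stays moved. The work goes in short steps, Python scripts to look and compute and a tool call to move; the robot and the scene stay as the last step left them, time stands still between calls to the robot, and variables do not carry over. Pictures are saved under pics/ and viewed, at most 10 in all, crops included, and the job is handed in when it is done.

Besides the shell and the picture viewer there is one more tool, called after ">>>" by a JSON object that holds its "method" and its "body", one argument or row to a line. apply_moves: Moves the arm, as the interface text tells. Its arguments: {"type":"object","properties":{"delta_pos":{"type":"array"},"rot":{"type":"array"},"hand":{"type":"array"},"newtons":{"type":"number"}},"required":["delta_pos","rot","hand"]}

```bash
mkdir -p pics; cat > h.py <<'E'
import numpy as np, cv2
from workcell import env, viewer, spotter
def ray(p,uv):
    K=p["camera_matrix"];R=np.array(p["R"]);t=np.array(p["t"])
    d=R.T@np.linalg.inv(K)@np.array([uv[0],uv[1],1.]);return -R.T@t,d
def atz(p,uv,z):
    c,d=ray(p,uv);return c+d*(z-c[2])/d[2]
def tri(obs):
    A=np.zeros((3,3));b=np.zeros(3)
    for p,uv in obs:
        c,d=ray(p,uv);d=d/np.linalg.norm(d);M=np.eye(3)-np.outer(d,d);A+=M;b+=M@c
    return np.linalg.solve(A,b)
E
python3 - <<'E'
from h import *
np.set_printoptions(precision=1,suppress=True)
s=env.state();print(s["time_s"],s["ee_pos"],s["ee_rot"],s["gripper_width"],env.hold_point_z)
P={n:viewer.grab_frame(n) for n in("scene","top")}
cv2.imwrite("pics/a.png",np.vstack([P[n]["pixels"][:,:,::-1] for n in P])[:, :])
Z=dict(lever_top=96,notch3=96,detent_strip=50,attenuator=0,set_button_top=None,oil_bottle=0,blue_driver=0,green_plug=0)
for q,z in Z.items():
    o=[]
    for n in P:
        r=spotter.landmark_of(P[n],q)
        if r:
            o.append((P[n],r[0]["position"]));print(q,n,round(r[0]["score"],2),np.array(r[0]["position"]), atz(P[n],r[0]["position"],60 if z is None else z))
    if len(o)==2: print("   tri",tri(o))
E
cd pics; python3 -c "
import cv2;a=cv2.imread('a.png');cv2.imwrite('a.png',cv2.resize(a,(400,600)) if 0 else cv2.hconcat([a[:384],a[384:]])[:, :]);a=cv2.imread('a.png');cv2.imwrite('a.png',cv2.resize(a,(800,300)))"
```

```text
0.0 [185.5 543.7 213.1] [-179.9   -0.   161.2] 91.44429029782773 18.8
lever_top scene 0.63 [280.7 191.3] [552.5 -54.   96. ]
lever_top top 0.56 [289.5 215.7] [558.9 -57.4  96. ]
   tri [556.8 -54.9  94.2]
notch3 scene 0.78 [240.9 185.4] [524.9   7.5  96. ]
notch3 top 0.91 [250.2 221.2] [526.2   1.4  96. ]
   tri [523.8   3.   99.7]
detent_strip scene 0.83 [248.6 193.2] [555.3  18.7  50. ]
detent_strip top 0.73 [246.3 206.9] [554.6  20.6  50. ]
   tri [555.4  20.   49. ]
attenuator scene 0.71 [258.7 220.7] [550.4  -6.    0. ]
attenuator top 0.69 [257.1 226.3] [535.8  -7.6   0. ]
   tri [537.  -11.5  13.6]
set_button_top top 0.4 [212.5 229.8] [493.4  60.3  60. ]
oil_bottle scene 0.65 [235.6 187.5] [593.7  85.8   0. ]
oil_bottle top 0.52 [223.3 181.6] [593.4  84.4   0. ]
   tri [592.9  84.5   1.4]
blue_driver scene 0.64 [293.9 191.6] [651.4 -11.5   0. ]
blue_driver top 0.63 [283.1 172.1] [652.6 -16.7   0. ]
   tri [650.1 -15.2   3.5]
green_plug scene 0.5 [259.3 174.3] [651.9  73.5   0. ]
green_plug top 0.43 [243.4 155.8] [655.7  67.2   0. ]
   tri [652.4  69.3   2.6]
```

View pics/a.png

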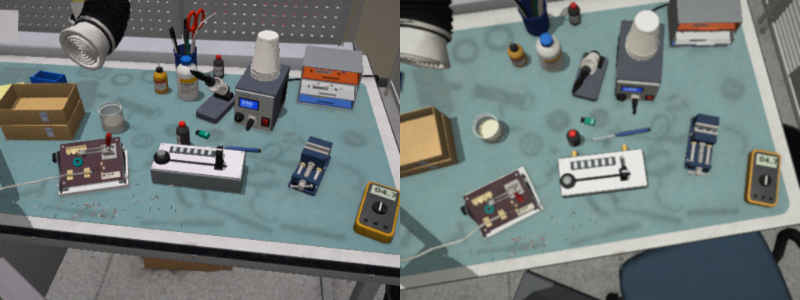

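```bash
python3 - <<'E'
from h import *
np.set_printoptions(precision=1,suppress=True)
p=viewer.grab_frame("top")
# segment the bright top plate by rectifying the plane z=50 (2 px/mm)
ctr=np.array([537,-5]);sc=2.
pts=[];
W=np.array([[437,-130],[637,-130],[637,120],[437,120]],float)
R=np.array(p["R"]);t=np.array(p["t"]);K=np.array(p["camera_matrix"])
def proj(X): 
    c=R@X+t; u=K@c; return u[:2]/u[2]
src=np.float32([proj(np.array([*w,50.])) for w in W])
dst=np.float32([[(120-w[1])*2,(637-w[0])*2] for w in W])
H=cv2.getPerspectiveTransform(src,dst)
im=cv2.warpPerspective(p["pixels"],H,(500,400),flags=cv2.INTER_CUBIC)
m=(im.min(2)>170).astype(np.uint8)
m=cv2.morphologyEx(m,cv2.MORPH_CLOSE,np.ones((25,25)))
n,l,st,c=cv2.connectedComponentsWithStats(m);k=1+np.argmax(st[1:,4])
cs,_=cv2.findContours((l==k).astype(np.uint8),0,2);r=cv2.minAreaRect(cs[0])
print("rect centre",637-r[0][1]/2,120-r[0][0]/2,np.array(r[1])/2,r[2])
cv2.drawContours(im,[cv2.boxPoints(r).astype(int)],0,(255,0,0),1)
cv2.imwrite("pics/b.png",im[:,:,::-1])
E
```

```text
rect centre 540.8863067626953 -8.088165283203125 [ 85.6 195.2] 62.03776931762695
```

View pics/b.png

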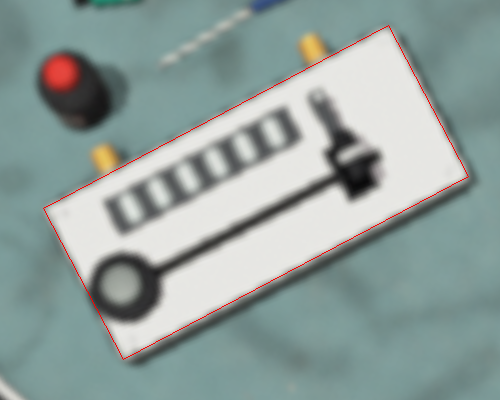

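>>> {"method": "apply_moves", "body": {
  "delta_pos": [
    [0.27,-0.44,0],
    [0.534,-0.878,0],
    [0.534,-0.878,0],
    [0.534,-0.878,0],
    [0.534,-0.878,0]
  ],
  "rot": [
    [0,0,-0.04],
    [0,0,-0.084],
    [0,0,-0.084],
    [0,0,-0.084],
    [0,0,-0.084]
  ],
  "hand": [0,0,0,0,0],
  "newtons": 10
}}

```text
time_s: 1.37
ee_pos: [250.6, 437.7, 214.4]
ee_rot: [179.9, -0.0, 153.8]
force: [0.3, 0.5, -0.0]
gripper_width: 61.3
gripper_force: 0.0
```

>>> {"method": "apply_moves", "body": {
  "delta_pos": [
    [0.27,-0.44,0],
    [0.534,-0.878,0],
    [0.534,-0.878,0],
    [0.534,-0.878,0],
    [0.534,-0.878,0]
  ],
  "rot": [
    [0,0,-0.04],
    [0,0,-0.084],
    [0,0,-0.084],
    [0,0,-0.084],
    [0,0,-0.084]
  ],
  "hand": [0,0,0,0,0]
}}

```text
time_s: 1.78
ee_pos: [314.5, 333.5, 214.2]
ee_rot: [179.9, -0.0, 146.6]
force: [-0.6, 0.8, 0.5]
gripper_width: 27.4
gripper_force: 0.0
```

>>> {"method": "apply_moves", "body": {
  "delta_pos": [
    [0.27,-0.44,0],
    [0.534,-0.878,0],
    [0.534,-0.878,0],
    [0.534,-0.878,0],
    [0.534,-0.878,0]
  ],
  "rot": [
    [0,0,-0.04],
    [0,0,-0.084],
    [0,0,-0.084],
    [0,0,-0.084],
    [0,0,-0.084]
  ],
  "hand": [0,0,0,0,0]
}}

```text
time_s: 2.2
ee_pos: [378.6, 228.7, 214.0]
ee_rot: [179.9, -0.0, 139.4]
force: [0.5, 0.1, -0.1]
gripper_width: 1.1
gripper_force: 0.0
```

>>> {"method": "apply_moves", "body": {
  "delta_pos": [
    [0.27,-0.44,0],
    [0.534,-0.878,0],
    [0.534,-0.878,0],
    [0.534,-0.878,0],
    [0.534,-0.878,0]
  ],
  "rot": [
    [0,0,-0.04],
    [0,0,-0.084],
    [0,0,-0.084],
    [0,0,-0.084],
    [0,0,-0.084]
  ],
  "hand": [0,0,0,0,0]
}}

```text
time_s: 2.62
ee_pos: [442.6, 123.9, 213.8]
ee_rot: [180.0, -0.1, 132.2]
force: [-0.7, 0.1, 1.1]
gripper_width: 0.3
gripper_force: 0.0
```

>>> {"method": "apply_moves", "body": {
  "delta_pos": [
    [0.27,-0.44,0],
    [0.534,-0.878,0],
    [0.534,-0.878,0],
    [0.534,-0.878,0],
    [0.534,-0.878,0]
  ],
  "rot": [
    [0,0,-0.04],
    [0,0,-0.084],
    [0,0,-0.084],
    [0,0,-0.084],
    [0,0,-0.084]
  ],
  "hand": [0,0,0,0,0]
}}

```text
time_s: 3.03
ee_pos: [506.5, 19.1, 213.5]
ee_rot: [180.0, -0.1, 125.1]
force: [-0.7, -0.0, -0.3]
gripper_width: 0.7
gripper_force: 0.0
```

>>> {"method": "apply_moves", "body": {
  "delta_pos": [
    [0.27,-0.44,0],
    [0.534,-0.878,0],
    [0.534,-0.878,0],
    [0.534,-0.878,0],
    [0.534,-0.878,0]
  ],
  "rot": [
    [0,0,-0.04],
    [0,0,-0.084],
    [0,0,-0.084],
    [0,0,-0.084],
    [0,0,-0.084]
  ],
  "hand": [0,0,0,0,0]
}}

```text
time_s: 3.45
ee_pos: [570.4, -85.9, 213.4]
ee_rot: [-180.0, -0.1, 117.9]
force: [-0.2, 0.2, 0.9]
gripper_width: 0.5
gripper_force: 0.0
```

```bash
cat >> h.py <<'E'
from scipy.spatial.transform import Rotation as Ro
def wray(p,s,uv):
    K=p["camera_matrix"];M=np.array(p["mount"])
    a=np.array([(uv[0]-K[0,2])/K[0,0],(uv[1]-K[1,2])/K[1,1]]);r=np.linalg.norm(a)
    d=np.array([*(a/r*np.sin(r)),np.cos(r)])
    Rt=Ro.from_euler('xyz',s["ee_rot"],degrees=True).as_matrix()
    return Rt@M[:3,3]+s["ee_pos"],Rt@M[:3,:3]@d
ey=np.array([-.469,.883]);ex=np.array([.883,.469]);C=np.array([540.9,-8.1])
def own(X): d=np.asarray(X)[:2]-C; return np.array([d@ex,d@ey])
E
python3 - <<'E'
from h import *
np.set_printoptions(precision=1,suppress=True)
s=env.state();p=viewer.grab_frame("wrist")
cv2.imwrite("pics/c.png",p["pixels"][:,:,::-1])
for q,z in dict(lever_top=96,notch3=96,detent_strip=50,attenuator=0,set_button_top=60).items():
    for r in spotter.landmark_of(p,q)[:1]:
        c,d=wray(p,s,r["position"]);X=c+d*(z-c[2])/d[2];print(q,round(r["score"],2),np.array(r["position"]),X,own(X))
E
```

```text
lever_top 0.83 [250.4 146.4] [552.2 -55.   96. ] [-12.  -46.7]
detent_strip 0.82 [280.4  86.1] [552.   15.8  50. ] [21.  15.9]
attenuator 0.65 [258.3  99.6] [537.7  -7.6   0. ] [-2.6  1.9]
set_button_top 0.83 [247.6  24.9] [488.1  59.1  60. ] [-15.1  84.1]
```

View pics/c.png

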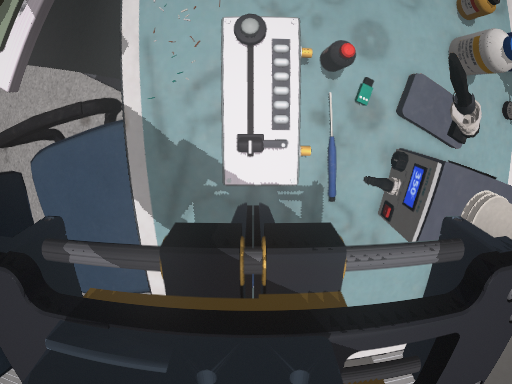

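>>> {"method": "apply_moves", "body": {
  "delta_pos": [
    [0,0,-0.3],
    [0,0,-0.6],
    [0,0,-0.8],
    [0,0,-0.8],
    [0,0,-0.8]
  ],
  "rot": [
    [0,0,0],
    [0,0,0],
    [0,0,0],
    [0,0,0],
    [0,0,0]
  ],
  "hand": [0,0,0,0,0]
}}

```text
time_s: 4.17
ee_pos: [569.5, -87.2, 117.6]
ee_rot: [-179.9, -0.1, 117.9]
force: [-0.3, -0.4, 1.6]
gripper_width: 0.3
gripper_force: 0.0
```

>>> {"method": "apply_moves", "body": {
  "delta_pos": [
    [0,0,-0.13],
    [0,0,-0.26],
    [0,0,-0.37],
    [0,0,-0.37],
    [0,0,-0.37],
    [0,0,-0.37]
  ],
  "rot": [
    [0,0,0],
    [0,0,0],
    [0,0,0],
    [0,0,0],
    [0,0,0],
    [0,0,0]
  ],
  "hand": [0,0,0,0,0,0]
}}

```text
time_s: 4.67
ee_pos: [571.7, -88.1, 75.8]
ee_rot: [179.8, 0.1, 117.9]
force: [0.1, 0.4, -0.4]
gripper_width: 0.7
gripper_force: 0.0
```

>>> {"method": "apply_moves", "body": {
  "delta_pos": [
    [-0.012,0.022,0],
    [-0.024,0.044,0],
    [-0.036,0.066,0],
    [-0.048,0.088,0],
    [-0.06,0.111,0],
    [-0.072,0.133,0],
    [-0.084,0.155,0],
    [-0.096,0.177,0],
    [-0.109,0.206,0],
    [-0.109,0.206,0]
  ],
  "rot": [
    [0,0,0],
    [0,0,0],
    [0,0,0],
    [0,0,0],
    [0,0,0],
    [0,0,0],
    [0,0,0],
    [0,0,0],
    [0,0,0],
    [0,0,0]
  ],
  "hand": [0,0,0,0,0,0,0,0,0,0]
}}

```text
time_s: 5.5
ee_pos: [556.6, -62.6, 73.5]
ee_rot: [-180.0, -0.0, 117.9]
force: [-0.3, -0.5, 0.0]
gripper_width: 0.6
gripper_force: 0.0
```

```bash
cat > look.py <<'E'
from h import *
import sys
np.set_printoptions(precision=1,suppress=True)
s=env.state();print(s["time_s"],"tcp own",own(s["ee_pos"]),s["ee_pos"][2],"F",s["force"][0]*ey[0]+s["force"][1]*ey[1],s["force"])
for n in("wrist","top","scene"):
    s=env.state();p=viewer.grab_frame(n)
    if n==sys.argv[1]: cv2.imwrite("pics/%s.png"%sys.argv[2],p["pixels"][:,:,::-1])
    for q,z in dict(lever_top=96,detent_strip=50,set_button_top=62,notch3=96).items():
        for r in spotter.landmark_of(p,q)[:1]:
            if n=="wrist": c,d=wray(p,s,r["position"]);X=c+d*(z-c[2])/d[2]
            else: X=atz(p,r["position"],z)
            print(n,q,round(r["score"],2),own(X))
E
python3 look.py wrist d
```

```text
5.5 tcp own [-11.7 -55.5] 73.51666260695832 F -0.32023090937590026 [-0.3 -0.5  0. ]
wrist lever_top 0.65 [-12.1 -33.6]
wrist set_button_top 0.85 [-13.6  83.8]
top lever_top 0.65 [65.8 55.1]
top detent_strip 0.65 [25.  20.2]
top notch3 0.46 [-9.6 16.6]
scene lever_top 0.74 [-86.4 -18.3]
scene detent_strip 0.54 [15.  14.3]
scene set_button_top 0.65 [ 5.8 84.9]
scene notch3 0.9 [-13.2  24. ]
```

View pics/d.png

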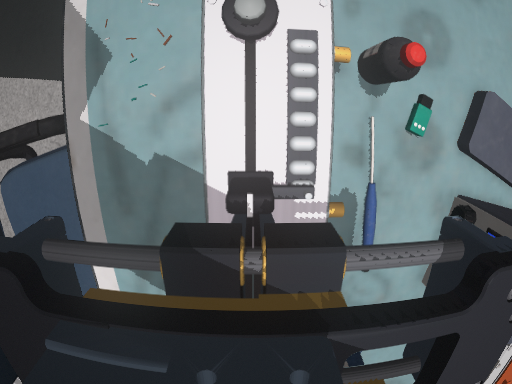

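```bash
python3 - <<'E'
from h import *
s=env.state();p=viewer.grab_frame("wrist")
for v in(46,70,94,119,143,168):
    c,d=wray(p,s,(302,v));X=c+d*(56-c[2])/d[2];print(v,own(X).round(1))
E
```

```text
46 [20.3 57.4]
70 [20.2 41.6]
94 [20.3 26.1]
119 [20.5 10. ]
143 [20.8 -5.4]
168 [ 21.3 -21.9]
```

>>> {"method": "apply_moves", "body": {
  "delta_pos": [
    [-0.008,0.015,0],
    [-0.016,0.029,0],
    [-0.023,0.044,0],
    [-0.027,0.052,0],
    [-0.031,0.059,0],
    [-0.035,0.066,0]
  ],
  "rot": [
    [0,0,0],
    [0,0,0],
    [0,0,0],
    [0,0,0],
    [0,0,0],
    [0,0,0]
  ],
  "hand": [0,0,0,0,0,0]
}}

```text
time_s: 6.8
ee_pos: [553.7, -56.6, 73.7]
ee_rot: [180.0, 0.2, 117.9]
force: [1.6, -4.8, -0.8]
gripper_width: 0.5
gripper_force: 2.4
```

>>> {"method": "apply_moves", "body": {
  "delta_pos": [
    [-0.004,0.007,0],
    [-0.008,0.015,0],
    [-0.012,0.022,0],
    [-0.02,0.037,0],
    [-0.02,0.037,0]
  ],
  "rot": [
    [0,0,0],
    [0,0,0],
    [0,0,0],
    [0,0,0],
    [0,0,0]
  ],
  "hand": [0,0,0,0,0]
}}

```text
time_s: 7.22
ee_pos: [549.8, -50.0, 73.5]
ee_rot: [-180.0, -0.1, 117.8]
force: [-0.8, -0.1, -0.3]
gripper_width: 0.3
gripper_force: 0.0
```

```bash
python3 look.py wrist e | grep -v "strip\|notch\|top lever\|scene"
```

```text
7.2167 tcp own [-11.8 -41.1] 73.50472129500231 F 0.2639133107189304 [-0.8 -0.1 -0.3]
wrist lever_top 0.8 [-12.4 -17.9]
wrist set_button_top 0.6 [-13.9  83.6]
top set_button_top 0.28 [72.4 52.6]
```

View pics/e.png

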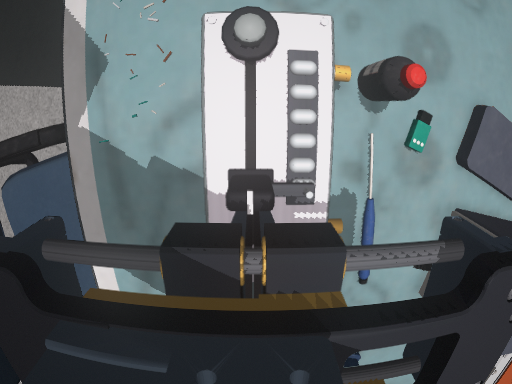

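```bash
python3 - <<'E'
from h import *
s=env.state();p=viewer.grab_frame("wrist")
for u,v,z in((302,67,56),(302,116,56),(302,165,56),(290,190,71),(285,185,74),(285,197,74),(250,171,92),(250,171,96),(250,184,96)):
    c,d=wray(p,s,(u,v));X=c+d*(z-c[2])/d[2];print(u,v,z,own(X).round(1))
im=p["pixels"][130:240,200:360];cv2.imwrite("pics/f.png",cv2.resize(im[:,:,::-1],None,fx=5,fy=5,interpolation=2))
E
```

```text
302 67 56 [20.2 57.5]
302 116 56 [20.4 26. ]
302 165 56 [21.2 -5.9]
290 190 71 [ 11.8 -18.5]
285 185 74 [  8.3 -14.6]
285 197 74 [  8.5 -22.1]
250 171 92 [-12.4  -2.2]
250 171 96 [-12.4  -1.3]
250 184 96 [-12.4  -8.2]
```

View pics/f.png

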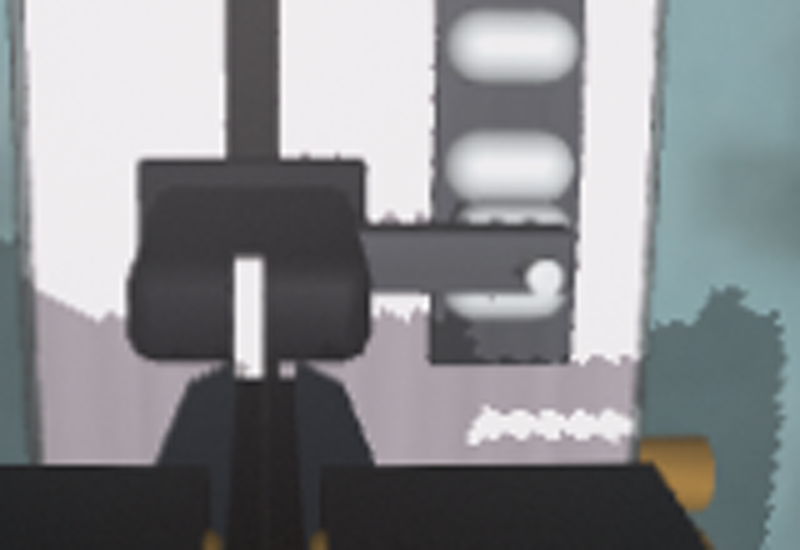

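>>> {"method": "apply_moves", "body": {
  "delta_pos": [
    [-0.01,0.019,0],
    [-0.02,0.037,0],
    [-0.031,0.059,0],
    [-0.039,0.074,0],
    [-0.043,0.081,0],
    [-0.043,0.081,0]
  ],
  "rot": [
    [0,0,0],
    [0,0,0],
    [0,0,0],
    [0,0,0],
    [0,0,0],
    [0,0,0]
  ],
  "hand": [0,0,0,0,0,0]
}}

```text
time_s: 8.52
ee_pos: [545.4, -41.6, 73.6]
ee_rot: [180.0, 0.1, 117.9]
force: [0.4, -3.7, -1.4]
gripper_width: 0.3
gripper_force: 1.8
```

>>> {"method": "apply_moves", "body": {
  "delta_pos": [
    [-0.004,0.007,0],
    [-0.008,0.015,0],
    [-0.012,0.022,0],
    [-0.02,0.037,0],
    [-0.02,0.037,0],
    [-0.02,0.037,0]
  ],
  "rot": [
    [0,0,0],
    [0,0,0],
    [0,0,0],
    [0,0,0],
    [0,0,0],
    [0,0,0]
  ],
  "hand": [0,0,0,0,0,0]
}}

```text
time_s: 9.02
ee_pos: [542.6, -36.0, 73.6]
ee_rot: [180.0, -0.1, 117.8]
force: [-0.4, 0.4, 0.6]
gripper_width: 1.0
gripper_force: 0.0
```

```bash
python3 look.py wrist g | grep -v "strip\|notch\|top lever\|scene"
```

```text
9.0167 tcp own [-11.6 -25.5] 73.56939858216128 F 0.5777847066778447 [-0.4  0.4  0.6]
wrist lever_top 0.76 [-10.7   3.2]
wrist set_button_top 0.97 [-13.6  81.9]
```

>>> {"method": "apply_moves", "body": {
  "delta_pos": [
    [-0.01,0.019,0],
    [-0.02,0.037,0],
    [-0.031,0.059,0],
    [-0.039,0.074,0],
    [-0.043,0.081,0],
    [-0.043,0.081,0]
  ],
  "rot": [
    [0,0,0],
    [0,0,0],
    [0,0,0],
    [0,0,0],
    [0,0,0],
    [0,0,0]
  ],
  "hand": [0,0,0,0,0,0]
}}

```text
time_s: 10.27
ee_pos: [537.9, -27.3, 73.6]
ee_rot: [180.0, 0.1, 117.9]
force: [1.2, -4.0, -0.5]
gripper_width: 0.9
gripper_force: 1.7
```

>>> {"method": "apply_moves", "body": {
  "delta_pos": [
    [-0.004,0.007,0],
    [-0.008,0.015,0],
    [-0.012,0.022,0],
    [-0.02,0.037,0],
    [-0.02,0.037,0],
    [-0.02,0.037,0]
  ],
  "rot": [
    [0,0,0],
    [0,0,0],
    [0,0,0],
    [0,0,0],
    [0,0,0],
    [0,0,0]
  ],
  "hand": [0,0,0,0,0,0]
}}

```text
time_s: 10.77
ee_pos: [535.1, -21.9, 73.6]
ee_rot: [180.0, -0.1, 117.8]
force: [0.6, 0.0, -0.9]
gripper_width: 0.4
gripper_force: 0.0
```

```bash
python3 look.py wrist i | grep -v "strip\|notch\|top lever\|scene"
```

```text
10.7667 tcp own [-11.6  -9.5] 73.5760615155251 F -0.28684625311340156 [ 0.6  0.  -0.9]
wrist lever_top 0.82 [-13.3  18.9]
wrist set_button_top 0.57 [-14.2  82.3]
```

View pics/i.png

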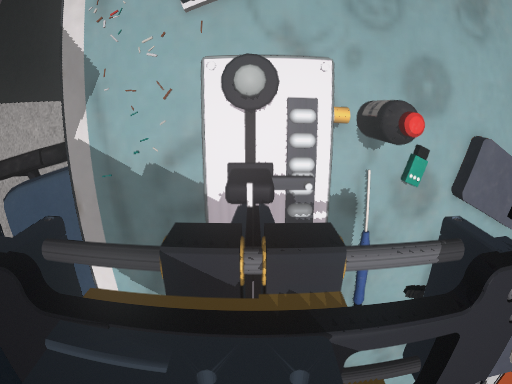

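>>> {"method": "apply_moves", "body": {
  "delta_pos": [
    [0.039,-0.074,0],
    [0.039,-0.074,0],
    [0.039,-0.074,0.25],
    [0.039,-0.074,0.5],
    [0.039,-0.074,0.5],
    [0.039,-0.074,0.5]
  ],
  "rot": [
    [0,0,0],
    [0,0,0],
    [0,0,0],
    [0,0,0],
    [0,0,0],
    [0,0,0]
  ],
  "hand": [0,0,0,0,0,0]
}}

```text
time_s: 12.02
ee_pos: [541.5, -31.9, 135.3]
ee_rot: [179.8, 0.1, 117.8]
force: [0.3, 0.7, -0.5]
gripper_width: 0.3
gripper_force: 0.0
```

>>> {"method": "apply_moves", "body": {
  "delta_pos": [
    [-0.1,0.19,0],
    [-0.2,0.38,0],
    [-0.3,0.57,0],
    [-0.396,0.745,0],
    [-0.396,0.745,0],
    [-0.396,0.745,0],
    [-0.396,0.745,0]
  ],
  "rot": [
    [0,0,0],
    [0,0,0],
    [0,0,0],
    [0,0,0],
    [0,0,0],
    [0,0,0],
    [0,0,0]
  ],
  "hand": [0,0,0,0,0,0,0]
}}

```text
time_s: 12.6
ee_pos: [492.5, 57.6, 133.0]
ee_rot: [-180.0, 0.0, 117.9]
force: [-0.5, 0.1, -0.4]
gripper_width: 0.4
gripper_force: 0.0
```

```bash
python3 look.py scene j
```

```text
12.6 tcp own [-11.9  80.7] 132.95523756455685 F 0.33966748304713723 [-0.5  0.1 -0.4]
wrist lever_top 0.44 [-14.6  21. ]
wrist set_button_top 0.6 [-13.7  76.8]
top detent_strip 0.61 [21.9 15.2]
top set_button_top 0.29 [ 78.4 -53.8]
top notch3 0.66 [-8.4 13.4]
scene lever_top 0.83 [-7.2 20.5]
scene detent_strip 0.65 [23.3 18.1]
scene set_button_top 0.58 [ 1.6 85.4]
scene notch3 0.93 [-10.6  19.6]
```

View pics/j.png

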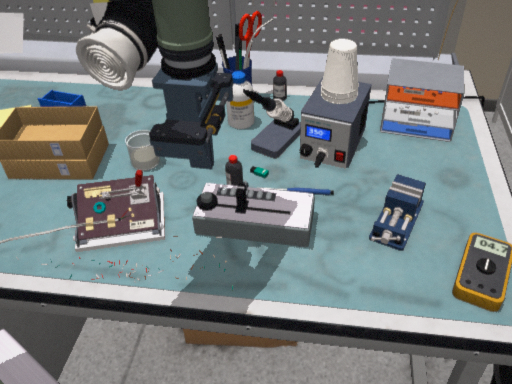

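>>> {"method": "apply_moves", "body": {
  "delta_pos": [
    [0,0,-0.15],
    [0,0,-0.3],
    [0,0,-0.38],
    [0,0,-0.42],
    [0,0,-0.42]
  ],
  "rot": [
    [0,0,0],
    [0,0,0],
    [0,0,0],
    [0,0,0],
    [0,0,0]
  ],
  "hand": [0,0,0,0,0]
}}

```text
time_s: 13.77
ee_pos: [491.9, 57.9, 82.3]
ee_rot: [-179.9, -0.0, 117.9]
force: [-0.4, -0.1, 0.2]
gripper_width: 0.6
gripper_force: 0.0
```

>>> {"method": "apply_moves", "body": {
  "delta_pos": [
    [0,0,-0.02],
    [0,0,-0.04],
    [0,0,-0.06],
    [0,0,-0.06]
  ],
  "rot": [
    [0,0,0],
    [0,0,0],
    [0,0,0],
    [0,0,0]
  ],
  "hand": [0,0,0,0]
}}

```text
time_s: 14.1
ee_pos: [492.5, 58.0, 76.0]
ee_rot: [180.0, 0.0, 117.8]
force: [-0.1, 0.2, -0.2]
gripper_width: 0.7
gripper_force: 0.0
```

>>> {"method": "apply_moves", "body": {
  "delta_pos": [
    [0,0,-0.02],
    [0,0,-0.04],
    [0,0,-0.04]
  ],
  "rot": [
    [0,0,0],
    [0,0,0],
    [0,0,0]
  ],
  "hand": [0,0,0]
}}

```text
time_s: 14.35
ee_pos: [492.8, 58.0, 71.1]
ee_rot: [180.0, 0.0, 117.8]
force: [0.5, -0.2, 1.8]
gripper_width: 0.6
gripper_force: 0.8
```

>>> {"method": "apply_moves", "body": {
  "delta_pos": [
    [0,0,-0.01],
    [0,0,-0.03],
    [0,0,-0.03]
  ],
  "rot": [
    [0,0,0],
    [0,0,0],
    [0,0,0]
  ],
  "hand": [0,0,0]
}}

```text
time_s: 14.6
ee_pos: [492.8, 58.0, 67.5]
ee_rot: [180.0, 0.0, 117.8]
force: [0.1, 0.6, 3.5]
gripper_width: 0.6
gripper_force: 1.6
```

>>> {"method": "apply_moves", "body": {
  "delta_pos": [
    [0,0,-0.01],
    [0,0,-0.016],
    [0,0,-0.016]
  ],
  "rot": [
    [0,0,0],
    [0,0,0],
    [0,0,0]
  ],
  "hand": [0,0,0]
}}

```text
time_s: 14.85
ee_pos: [492.8, 58.0, 66.2]
ee_rot: [180.0, 0.0, 117.8]
force: [-0.7, -0.2, 7.0]
gripper_width: 0.2
gripper_force: 3.1
```

>>> {"method": "apply_moves", "body": {
  "delta_pos": [
    [0,0,-0.006],
    [0,0,-0.006],
    [0,0,0.1],
    [0,0,0.4],
    [0,0,0.6],
    [0,0,0.6],
    [0,0,0.6]
  ],
  "rot": [
    [0,0,0],
    [0,0,0],
    [0,0,0],
    [0,0,0],
    [0,0,0],
    [0,0,0],
    [0,0,0]
  ],
  "hand": [0,0,0,0,0,0,0]
}}

```text
time_s: 15.43
ee_pos: [493.0, 58.0, 138.4]
ee_rot: [179.9, 0.0, 117.8]
force: [-0.1, 0.1, -0.6]
gripper_width: 1.0
gripper_force: 0.0
```

```bash
python3 look.py scene k; python3 - <<'E'
from h import *
P={n:viewer.grab_frame(n) for n in("scene","top")}
a=np.hstack([cv2.resize(P["scene"]["pixels"][150:270,170:340],(400,283)),cv2.resize(P["top"]["pixels"][150:270,170:340],(400,283))])
cv2.imwrite("pics/l.png",a[:,:,::-1])
E
```

```text
15.4333 tcp own [-11.3  80.9] 138.43348692758317 F 0.13285363331850886 [-0.1  0.1 -0.6]
wrist set_button_top 0.55 [-13.8  77.2]
top lever_top 0.72 [-5.7 16.2]
top detent_strip 0.6 [19.6 18.2]
top set_button_top 0.27 [-2.9 20.9]
top notch3 0.79 [-12.4  12. ]
scene lever_top 0.72 [-16.7  20.5]
scene detent_strip 0.83 [18.9 17.6]
scene set_button_top 0.64 [ 1.  82.4]
scene notch3 0.68 [-8.5 22.5]
```

View pics/l.png

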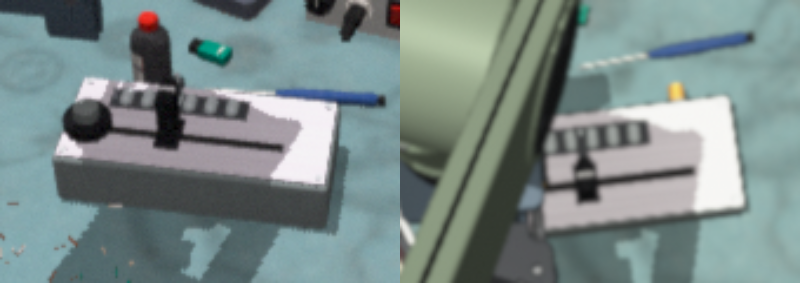

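```bash
python3 -c "
from workcell import env
print(env.job_done())"
```

```text
the job is handed in; nothing more can be done
None
```

I pushed the lever three clicks into notch 3, pressed the button fully in and let it come back, left the bottle, screwdriver and plug untouched, and handed the job in at about 15.5 s; no verdict was returned.

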